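# Start a watch leak test

## Robot

A 6-joint arm with a two-finger parallel gripper is mounted at the origin on the work surface. World frame = base frame: x ahead of the robot, y to its left, z up, the work surface at z = 0. Lengths are in m, angles in rad, forces in N, time in s.
With the tool pointing down it reaches from about 0.275 to 0.75 m from the base axis. Payload 10.2 kg.
Tool frame: the origin (TCP) lies on the mounting face of the last link; the fingertips stand 173 mm ahead of it and the grasp point (between the pads) lies 155 mm ahead of it (r.grip_depth is the z of the grasp point in the tool frame, in m); z points along the fingers, y is the line along which they close (so a half turn about z gives the same grasp; the last joint's range is limited). The gripper opens to 85 mm and grips with 20 to 120 N. Pads are 22 mm wide; open, the fingers measure 114 mm over their backs; the gripper's body (76 mm by 85 mm) begins 54 mm behind the grasp point. The pads swing forward as they close: fully open they stand 13 mm farther back than shut.
Start: joints at [-1.344, 0.313, 1.498, -0, 1.331, -0.223], TCP at [0.228, -0.473, 0.405] pointing down, gripper open.
Joint ranges: [-2.94, 2.94], [-0.97, 2.17], [0.19, 2.56], [-1.23, 4.37], [0.02, 3.11], [-2.88, 2.88]. Speed limits (rad/s): [2.39, 2.39, 3.01, 3.14, 3.14, 3.14].

## Interface

Orientations are given as a unit quaternion [w, x, y, z].
In Python, from cell import r gives the robot as it stands.
- The arm moves only by the tool play_rows, never from a script. Its arguments are lists of equal length, an entry for each row: "dp": the shift along the world's x, y, z in m, a list of three; "rot": the turn, a rotation vector about the world's x, y, z in degrees, a list of three; "jaw": the closure, from 0 (fully open) to 1 (shut). A call has 1 to 12 rows; each row is the pose to reach, as a shift and turn from the pose commanded when the call began; what a row does not reach only later rows make up. A row lasts 1/12 s, in which the tool goes at most 41.7 mm and 7.16 degrees, less where a joint would pass 70% of its speed; a pose out of reach is approached as far as the arm can. A call with a gripper value outside its range is refused whole. The fingers move at their own pace and stop on an object; "grip_force" is the grip in N (left out, the last holds). Time passes only in rows, so rows that repeat a pose let the fingers close. It gives the time, the measured TCP pose, the force, the opening and the grip force at its end, in the units of the state.
- r.observe(): the state, without advancing time (a new reading comes with each control period).
- r.grab_frame(name): name is "scene" or "side" or "wrist"; returns a dict with "frame" (384x512x3 uint8, red, green, blue), "fx", "fy", "cx", "cy" (pixels), "distortion" ([k1, k2, p1, p2, k3] as OpenCV has them; the pictures are not rectified), "R" (3x3) and "t" (3): a world point X has camera coordinates R X + t; the wrist camera has in their place "hand_eye" (4x4, takes a point from camera to tool coordinates, whose origin is the TCP and whose axes are the flange's). Camera axes: x right, y down, z forward; pixel columns grow to the right and rows downward; lengths in m; the calibration is good to about 2 mm. A picture is of the moment at which its call begins: read the wrist's pose just before it. There is no depth.
- r.hand_in(): hands the job in; it is judged then, once.
The state is a dict: "t": time; "q": joint angles; "joint_velocities": joint speeds; "joint_torque": joint torques, N m; "eef_pos": TCP position; "orientation": TCP orientation; "ft_force": force on the tool from outside, world axes, zero at the start; "ft_torque": the same for the moment, N m; "opening": opening from 0.0 (shut) to 1.0 (fully open); "gripper_force": force on a finger pad.
Only numpy, scipy, OpenCV 4.12 (cv2) and the standard library are available. Lean on these libraries where they do the work, as an engineer would, in place of code of your own. Each camera call takes 0.05 s, during which the arm holds its last target. There are 200 camera calls.

## Task

Start the leak test on the watch in the tester: with the closed fingers, push the tester's blue-framed cover down until it is fully shut, then press the raised, white-marked end of the black rocker on the control station right down to on, and then press the green start key fully down and let it come up again. Keep to this order, do not press the red or the yellow key, and only push: do not grip the cover or lift it from below, and leave the loose things around where they are.

Things in the scene. Friction and masses are not known exactly. Their poses are not given: they have to be found in the camera images.
- tester: Leak tester, a white and aluminium box 170 (x) x 160 (y) x 75 mm high, fixed to the bench, with a watch already inside; origin at the centre of its underside, z up, its front (the cover's free side) faces its own -x, the hinge runs along its far +x side.
- cover_hinge (a point): Middle of the cover's hinge line (which runs along the tester's y), 80 mm above the bench; does not move.
- cover_edge (a point): Point on the outer (upper) face of the cover, at the middle of its width, 12 mm in from its free edge, on the orange mark; moves with the cover. The cover is a flat blue-framed clear panel, 165 mm from hinge line to free edge, 160 mm wide, 10 mm thick, its outer face 5 mm above the hinge line when shut.
- cover (a joint): Angle of the cover in rad: 0 = fully shut (lying level on the tester), grows as the free edge rises; it starts 0.45 to 0.9 open, leaning up towards the tester's front. A stiff hinge: it stays where it is left and goes down under about 1 to 5 N pressed on its outer face. Its underside (15 mm in from the edges) is called cover_c1 in the rules.
- station: Control station, a grey box 180 (x) x 220 (y) x 50 mm high, fixed to the bench; origin at the centre of its underside, z up. Its level top carries four modules in a 2 x 2 pattern, 80 mm apart along its x and 104 mm along its y: a rocker, a green, a red and a yellow key. Which is where varies. The modules are turned with the station.
- rocker_on (a point): Point on the upper face of the black rocker at its 'on' end (white bar), 24 mm from the pivot; moves with the rocker. Off, this end stands raised (about 78 mm above the bench); on, it has gone down 10 mm.
- rocker_base: White plate 72 (x) x 40 (y) x 8 mm that carries the rocker, fixed on the station; origin at the centre of its underside, 50 mm above the bench, under the pivot. The rocker is a flat black paddle 60 (along the station's x) x 27 mm, 8 mm thick, its pivot line along the station's y in its middle, 69 mm above the bench; the 'on' end is the one towards the station's +x. Two small white cheeks beside the pivot reach the same height.
- rocker (a joint): Rocker angle in rad: 0 = off (start), 0.44 = fully on. A stiff rocker: it stays where it is left, so press it right to its stop. Moves under about 2 to 5 N on the raised end.
- start_key_top (a point): Centre of the top face of the green start key, a round spring key 28 mm across in a white collar 44 mm across; top 68 mm above the bench when free, the collar's top 62 mm. Moves with the key.
- start_key (a joint): Green key's travel in m: 0 = free, 0.006 = fully down; it springs back. Fully down takes about 5 N.
- stop_key_top (a point): Centre of the top face of the red stop key, same size and make as the green one. Not to be pressed.
- stop_key (a joint): Red key's travel in m: 0 = free, 0.006 = fully down.
- vent_key_top (a point): Centre of the top face of the yellow vent key, same size and make as the green one. Not to be pressed.
- vent_key (a joint): Yellow key's travel in m: 0 = free, 0.006 = fully down.
- loupe: Black eyepiece loupe, upright, 40 mm across, 40 mm tall; loose, to be left alone. Origin at the centre of its underside.
- jar: Small round glass jar with metal lid, 36 mm across, 42 mm tall; loose, to be left alone. Origin at the centre of its underside.
- phone: Phone lying flat, 150 x 73 x 9 mm; loose, to be left alone. Origin at the centre of its underside.
- screwdriver: Blue-handled screwdriver, 130 mm, lying flat; loose, to be left alone. Origin at the underside near its middle.
- bottle: Amber bottle with white cap, 44 mm across, 95 mm tall; loose, to be left alone. Origin at the centre of its underside.

How it is judged:
On the way, in this order (a step that is already met when the one before it is completed fails the run):
1. the cover is pushed fully shut (value of joint cover below 0.04 rad), for 0.1 s.
2. the rocker is pressed over to on, with the cover shut (value of joint rocker above 0.36 rad and value of joint cover below 0.04 rad), for 0.1 s.
3. the green key is pressed down, with the rocker on and the cover shut (all of step 2 and value of joint start_key above 0.0045 m), for 0.05 s.
At the end, for the whole second after the job is handed in: The cover is shut (within 0.04 rad), the rocker is on (above 0.36 rad), all three keys are up again (within 1.5 mm) and every loose thing is within 30 mm of where it stood (all of step 2 and value of joint each of start_key, stop_key, vent_key below 0.0015 m and distance of each of loupe, jar, phone, screwdriver, bottle from where it was at the start of the episode below 0.03 m); the robot touches nothing.
It fails at once if the rocker is switched on while the cover is not shut (value of joint rocker above 0.25 rad and value of joint cover above 0.06 rad).
It fails at once if the green key is pressed while the cover is not shut or the rocker is off (value of joint start_key above 0.003 m and (value of joint cover above 0.06 rad or value of joint rocker below 0.3 rad)).
It fails at once if the red or the yellow key is pressed (value of joint any of stop_key, vent_key above 0.003 m).
It fails at once if the cover is lifted or gripped: its underside is pushed by the fingers, or it is swung far open (contact force between the fingers and cover_c1 above 1 N or value of joint cover above 1.05 rad).
It fails at once if a loose thing is lifted, carried or knocked more than 30 mm away (distance of any of loupe, jar, phone, screwdriver, bottle from where it was at the start of the episode above 0.03 m).
It also fails if it takes over 51 s, if anything falls off the work surface, if the arm or the gripper's body presses on something with over 40 N, if the wrist force passes 120 N, or if a joint passes its speed limit or range.

## Working session

There is one attempt and no reset: what is moved stays moved. The work goes in short steps, Python scripts to look and compute and a tool call to move; the robot and the scene stay as the last step left them, time stands still between calls to the robot, and variables do not carry over. Pictures are saved under pics/ and viewed, at most 10 in all, crops included, and the job is handed in when it is done.

Besides the shell and the picture viewer there is one more tool, called after "Emit:" as a command line: name --argument value ..., lists and objects as JSON in quotes. play_rows: Moves the arm, as the interface text tells. Its arguments: {"type":"object","properties":{"dp":{"type":"array","items":{"type":"array","items":{"type":"number"}}},"rot":{"type":"array","items":{"type":"array","items":{"type":"number"}}},"jaw":{"type":"array","items":{"type":"number"}},"grip_force":{"type":"number"}},"required":["dp","rot","jaw"]}

```bash
mkdir -p pics; ls; cat > h.py <<'E'
import numpy as np, cv2
from cell import r
from scipy.spatial.transform import Rotation as Ro
def cam(name):
    s=r.observe(); f=r.grab_frame(name)
    K=np.array([[f['fx'],0,f['cx']],[0,f['fy'],f['cy']],[0,0,1]]); d=np.array(f['distortion'],float)
    if name=='wrist':
        q=s['orientation']; T=np.eye(4); T[:3,:3]=Ro.from_quat([q[1],q[2],q[3],q[0]]).as_matrix(); T[:3,3]=s['eef_pos']
        M=np.linalg.inv(T@np.array(f['hand_eye'])); R,t=M[:3,:3],M[:3,3]
    else: R,t=np.array(f['R']),np.array(f['t'])
    return dict(im=f['frame'],K=K,d=d,R=R,t=t)
def ray(c,uv):
    p=cv2.undistortPoints(np.array([[uv]],float),c['K'],c['d'])[0,0]
    return -c['R'].T@c['t'], c['R'].T@np.array([p[0],p[1],1])
def onz(c,uv,z):
    o,d=ray(c,uv); return o+d*(z-o[2])/d[2]
def proj(c,X):
    return cv2.projectPoints(np.array(X,float).reshape(-1,3),cv2.Rodrigues(c['R'])[0],c['t'],c['K'],c['d'])[0][:,0]
def save(c,n,s=1.5): cv2.imwrite('pics/'+n,cv2.resize(c['im'][:,:,::-1],None,fx=s,fy=s,interpolation=cv2.INTER_CUBIC))
E
python3 - <<'E'
from h import *
import pickle
cs={n:cam(n) for n in('scene','side','wrist')}
pickle.dump(cs,open('c0.pkl','wb'))
for n in cs: save(cs[n],n+'0.png'); print(n,-cs[n]['R'].T@cs[n]['t'],cs[n]['R'][2])
print(r.observe())
E
```

```text
pics
scene [ 1.09852906 -0.6800687   0.94701708] [-0.45463119  0.5374589  -0.71024532]
side [0.21196324 1.15419055 0.79138287] [ 0.23084206 -0.82540837 -0.51518245]
wrist [ 0.28936708 -0.44327939  0.37253954] [-0.23834594 -0.11385259 -0.9644837 ]
{'t': 0.15, 'q': array([-1.34439814e+00,  3.13314192e-01,  1.49824240e+00, -1.72408710e-06,
        1.33098268e+00, -2.23362365e-01]), 'joint_velocities': array([ 0.00030539, -0.00150433, -0.00198636,  0.00127393, -0.00093062,
        0.00070114]), 'joint_torque': array([ 1.77136702e-03, -4.12363172e+01, -2.59797907e+01, -1.13297663e-04,
        3.23334621e-03, -5.38392243e-06]), 'eef_pos': array([ 0.22824515, -0.4727633 ,  0.40427778]), 'orientation': array([-4.73305731e-04,  9.74820656e-01,  2.22989829e-01, -1.55571440e-06]), 'ft_force': array([-0.23389421,  0.20580175, -0.94726984]), 'ft_torque': array([0.05147184, 0.0073749 , 0.00540041]), 'gripper_force': 0.0, 'opening': 0.9980815605511895}
```

View pics/scene0.png

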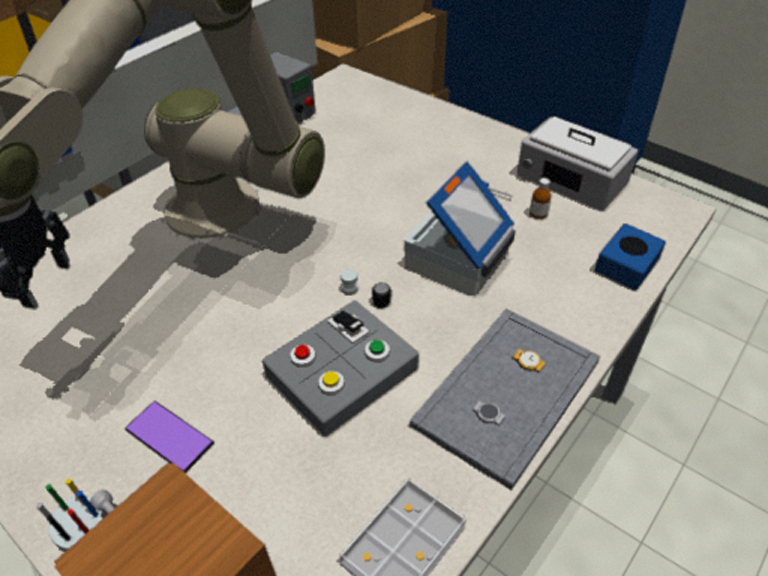

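View pics/side0.png

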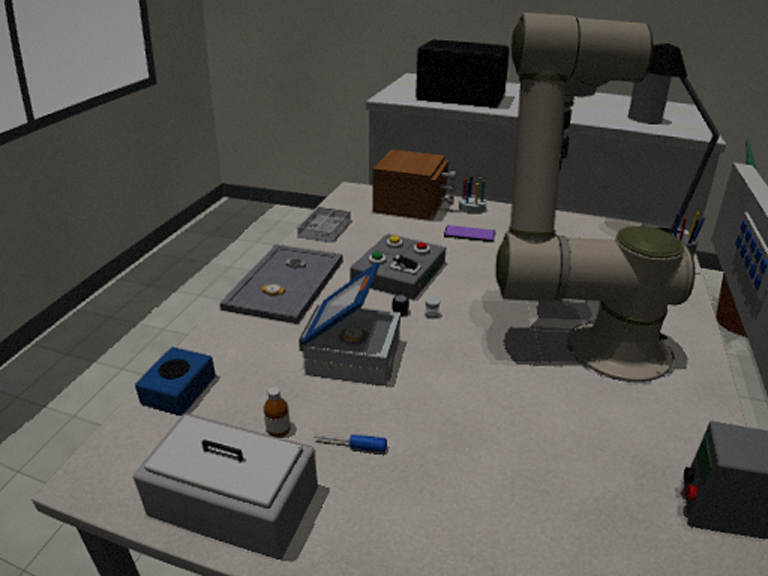

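The scene view shows red (302,353), green (377,348), yellow (331,381), the rocker (349,322) and the orange mark (452,184), all in the 1.5x picture. The side view shows the orange mark near (367,285).

```bash
python3 - <<'E'
from h import *
import pickle
cs=pickle.load(open('c0.pkl','rb'))
def blob(c,uv,lo,hi,rad=14):
    hsv=cv2.cvtColor(c['im'],cv2.COLOR_RGB2HSV); m=cv2.inRange(hsv,lo,hi)
    w=np.zeros_like(m); cv2.circle(w,(int(uv[0]),int(uv[1])),rad,255,-1); m&=w
    ys,xs=np.nonzero(m); return np.array([xs.mean(),ys.mean()]),len(xs)
R1=((0,150,60),(8,255,255));G=((55,120,40),(90,255,255));Y=((22,150,80),(35,255,255));O=((4,150,100),(16,255,255))
for n,pts in dict(scene=[(302,353),(377,348),(331,381)],side=[(421,246),(377,256),(395,240)]).items():
    for k,p,h in zip('rgy',pts,(R1,G,Y)):
        b,a=blob(cs[n],np.array(p)/1.5,*h); print(n,k,b,a,onz(cs[n],b,.067))
A,na=blob(cs['scene'],(301,123),*O); B,nb=blob(cs['side'],(245,190),*O); print(A,na,B,nb)
def tri(A,B):
    o1,d1=ray(cs['scene'],A);o2,d2=ray(cs['side'],B)
    s=np.linalg.lstsq(np.c_[d1,-d2],o2-o1,rcond=None)[0]; p,q=o1+s[0]*d1,o2+s[1]*d2; return (p+q)/2,np.linalg.norm(p-q)
print('orange',tri(A,B))
v=[]
for n,b in(('scene',(215,55,150,155)),):
    pass
a=cs['scene']['im'][95:240,200:360,::-1]; b=cs['side']['im'][150:270,180:310,::-1]
a=cv2.resize(a,(480,435),interpolation=2); b=cv2.resize(b,(320,295),interpolation=2)
o=np.zeros((435,800,3),np.uint8); o[:,:480]=a; o[:295,480:]=b; cv2.imwrite('pics/crop.png',o)
E
```

```text
scene r [200.87301587 233.95238095] 63 [ 0.52237208 -0.21907458  0.067     ]
scene g [250.87692308 230.87692308] 65 [ 0.61818527 -0.1290902   0.067     ]
scene y [220.01333333 252.09333333] 75 [ 0.60157128 -0.23127696  0.067     ]
side r [280.75   162.9375] 16 [ 0.52432559 -0.22389596  0.067     ]
side g [250.66666667 169.47619048] 21 [ 0.62094703 -0.13250889  0.067     ]
side y [262.41176471 158.76470588] 17 [ 0.60406329 -0.23546578  0.067     ]
[301.0952381  123.07142857] 42 [242.5 188.5] 18
orange (array([0.53887644, 0.20252199, 0.18775177]), np.float64(0.0006891004797039752))
```

View pics/crop.png

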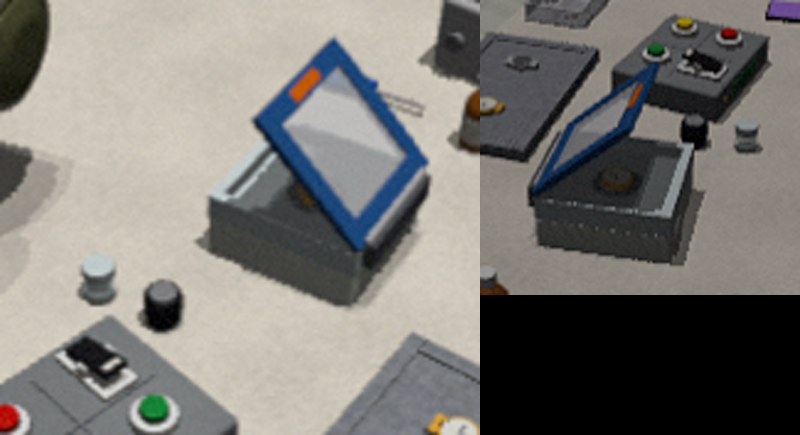

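The crop shows the cover corners: free edge at (334,40) and (256,120), hinge side at (427,163) and (360,247) in crop pixels (3x scale, offset 200,95). The white bar on the rocker is at about (118,365), towards green.

```bash
python3 - <<'E'
from h import *
import pickle
cs=pickle.load(open('c0.pkl','rb')); c=cs['scene']
P=lambda x,y:(200+x/3,95+y/3)
a=onz(c,P(427,163),.083); b=onz(c,P(360,247),.083); print('hinge',a,b,np.linalg.norm(a-b),(a+b)/2)
for z in(.18,.19,.195,.2): 
    p=onz(c,P(334,40),z);q=onz(c,P(256,120),z); print(z,p,q,np.linalg.norm(p-q))
print('bar',onz(c,P(118,365),.077),'bottle..tester base front corner',onz(c,P(345,303),0),onz(c,P(210,240),0))
E
```

```text
hinge [0.6406233  0.29131459 0.083     ] [0.65579185 0.14081896 0.083     ] 0.1512581209166925 [0.64820757 0.21606678 0.083     ]
0.18 [0.51370479 0.29443614 0.18      ] [0.53029352 0.13600091 0.18      ] 0.1593013050118298
0.19 [0.52132945 0.28173101 0.19      ] [0.5377019  0.12536139 0.19      ] 0.1572244111823063
0.195 [0.52514178 0.27537845 0.195     ] [0.54140609 0.12004163 0.195     ] 0.1561859642675445
0.2 [0.52895411 0.26902588 0.2       ] [0.54511028 0.11472187 0.2       ] 0.15514751735278268
bar [ 0.56798227 -0.11660901  0.077     ] bottle..tester base front corner [0.64689328 0.14046855 0.        ] [ 4.81847099e-01  1.29450927e-01 -1.11022302e-16]
```

Emit:
play_rows --dp '[[0.02,0.02,0.02],[0.05,0.05,0.04],[0.08,0.08,0.04],[0.11,0.11,0.04],[0.14,0.14,0.04],[0.17,0.17,0.04],[0.2,0.2,0.04],[0.23,0.23,0.04],[0.26,0.26,0.04],[0.29,0.28,0.04],[0.3,0.29,0.04],[0.3,0.29,0.04]]' --rot '[[0,0,-3],[0,0,-8],[0,0,-13],[0,0,-18],[0,0,-23],[0,0,-28],[0,0,-34],[0,0,-34],[0,0,-34],[0,0,-34],[0,0,-34],[0,0,-34]]' --jaw '[1,1,1,1,1,1,1,1,1,1,1,1]'

```text
t: 1.15
eef_pos: [0.5304, -0.1799, 0.444]
orientation: [-0.001, 0.998, -0.07, -0.0]
ft_force: [-0.1, -0.4, 0.6]
opening: -0.001
gripper_force: 0.0
```

```bash
python3 - <<'E'
from h import *
import pickle
c=cam('wrist'); save(c,'w1.png'); pickle.dump(c,open('c1.pkl','wb'))
s=r.observe(); print(s['t'],s['eef_pos'],s['orientation'],s['opening'],s['ft_force'])
for n,X in dict(r=(.5233,-.2215,.067),g=(.6195,-.131,.067),y=(.603,-.2335,.067),on=(.563,-.123,.077)).items(): print(n,proj(c,X)*1.5)
E
```

```text
1.2 [ 0.52922378 -0.18143266  0.44401534] [-2.59852613e-04  9.97533310e-01 -7.01924271e-02 -5.01373000e-04] -0.0007688762982349808 [-0.0511304  -0.81363489  0.77700983]
r [[444.81987153 245.2931863 ]]
g [[295.55976187 124.81493241]]
y [[449.5877131 127.9524847]]
on [[296.38322874 211.17764245]]
```

View pics/w1.png

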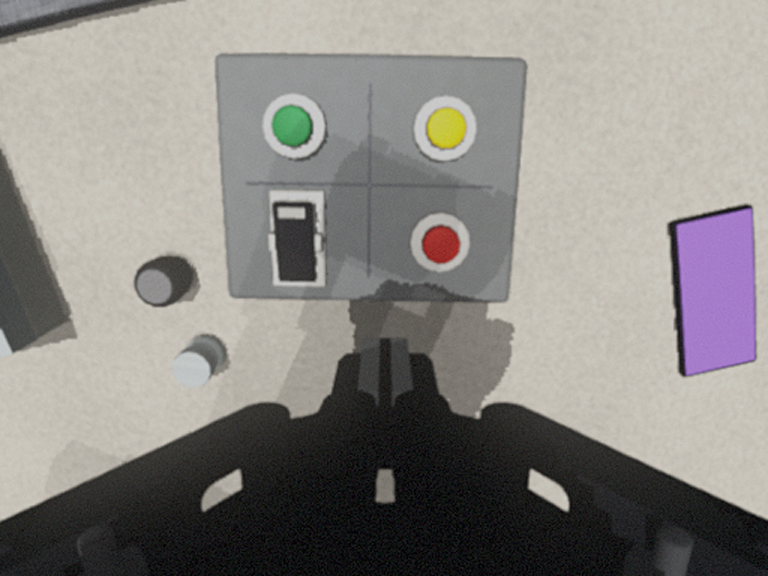

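The wrist view shows green (292,126), yellow (446,129), red (441,244) and the rocker's bar (292,212), about 2 mm from my estimates, with the tool well aligned with the station. Next I go over the cover.

Emit:
play_rows --dp '[[0.003,0.03,0],[0.006,0.07,0],[0.009,0.11,0],[0.012,0.15,0],[0.015,0.19,0],[0.018,0.23,0],[0.021,0.27,0],[0.024,0.31,0],[0.027,0.35,0],[0.03,0.387,0],[0.031,0.387,-0.02],[0.031,0.387,-0.03]]' --rot '[[0,0,0],[0,0,0],[0,0,0],[0,0,0],[0,0,0],[0,0,0],[0,0,0],[0,0,0],[0,0,0],[0,0,0],[0,0,0],[0,0,0]]' --jaw '[1,1,1,1,1,1,1,1,1,1,1,1]'

```text
t: 2.2
eef_pos: [0.559, 0.2047, 0.4129]
orientation: [0.0, 0.997, -0.071, -0.001]
ft_force: [-0.5, -0.0, -1.2]
opening: 0.003
gripper_force: 0.0
```

```bash
python3 - <<'E'
from h import *
s=r.observe(); print(s['t'],s['eef_pos'],s['ft_force'])
p=s['eef_pos']
h=np.array([.647,.2134]); ex=np.array([.995,.10]); rr=.125
for th in (.8,.75,.7,.6,.5,.4,.3,.2,.1,0,-.04):
    X=np.r_[h+ex*(-rr*np.cos(th)+.005*np.sin(th)), .08+rr*np.sin(th)+.005*np.cos(th)+.173]
    print(th,np.round(X-p,3))
E
```

```text
2.2 [0.55902201 0.20467909 0.41287889] [-0.47190526 -0.01537917 -1.15181301]
0.8 [ 0.005  0.    -0.067]
0.75 [ 0.    -0.    -0.071]
0.7 [-0.004 -0.001 -0.076]
0.6 [-0.012 -0.001 -0.085]
0.5 [-0.019 -0.002 -0.096]
0.4 [-0.025 -0.003 -0.107]
0.3 [-0.029 -0.003 -0.118]
0.2 [-0.033 -0.003 -0.13 ]
0.1 [-0.035 -0.004 -0.142]
0 [-0.036 -0.004 -0.155]
-0.04 [-0.036 -0.004 -0.16 ]
```

Emit:
play_rows --dp '[[0,0,-0.02],[0,0,-0.04],[0,0,-0.055],[0,0,-0.065],[0,0,-0.071],[-0.004,-0.001,-0.076],[-0.008,-0.001,-0.081],[-0.012,-0.001,-0.086],[-0.016,-0.002,-0.091],[-0.019,-0.002,-0.096],[-0.022,-0.003,-0.101],[-0.025,-0.003,-0.107]]' --rot '[[0,0,0],[0,0,0],[0,0,0],[0,0,0],[0,0,0],[0,0,0],[0,0,0],[0,0,0],[0,0,0],[0,0,0],[0,0,0],[0,0,0]]' --jaw '[1,1,1,1,1,1,1,1,1,1,1,1]'

```text
t: 3.2
eef_pos: [0.5339, 0.2012, 0.3075]
orientation: [-0.0, 0.997, -0.072, 0.0]
ft_force: [1.1, -0.6, 0.1]
opening: -0.002
gripper_force: 0.4
```

Emit:
play_rows --dp '[[-0.002,0,-0.005],[-0.004,0,-0.011],[-0.006,0,-0.017],[-0.008,0,-0.023],[-0.009,-0.001,-0.029],[-0.01,-0.001,-0.035],[-0.011,-0.001,-0.041],[-0.011,-0.001,-0.046],[-0.011,-0.001,-0.048],[-0.011,-0.001,-0.05]]' --rot '[[0,0,0],[0,0,0],[0,0,0],[0,0,0],[0,0,0],[0,0,0],[0,0,0],[0,0,0],[0,0,0],[0,0,0]]' --jaw '[1,1,1,1,1,1,1,1,1,1]'

```text
t: 4.03
eef_pos: [0.5232, 0.2002, 0.2582]
orientation: [0.0, 0.997, -0.072, -0.0]
ft_force: [-11.1, -2.8, 23.4]
opening: -0.003
gripper_force: 11.8
```

```bash
python3 - <<'E'
from h import *
c=cam('scene'); d=cam('side'); s=r.observe(); print(s['t'],s['eef_pos'],s['ft_force'])
a=cv2.resize(c['im'][60:240,180:380,::-1],None,fx=2.2,fy=2.2); b=cv2.resize(d['im'][140:270,180:310,::-1],(350,350))
o=np.zeros((400,800,3),np.uint8); o[:a.shape[0],:440]=a; o[:350,440:790]=b; cv2.imwrite('pics/crop2.png',o)
E
```

```text
4.1333 [0.52312306 0.20024011 0.25839769] [-5.36284869 -1.53419143  8.2827349 ]
```

View pics/crop2.png

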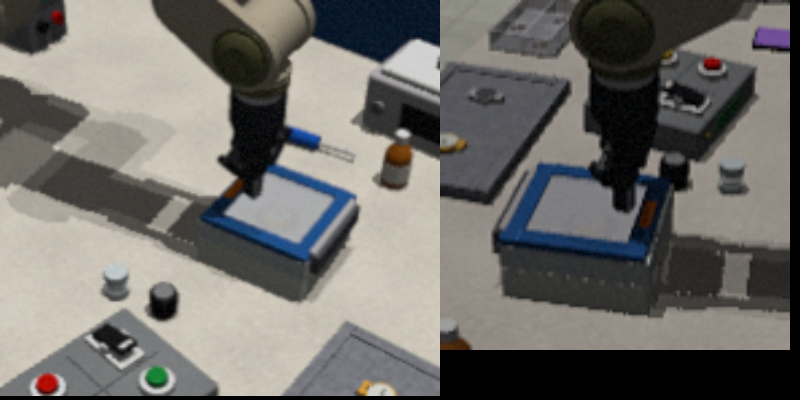

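The cover lies level, with fingertips on its outer face and the orange mark in view. I'll press a touch more, lift and go over the rocker's on end.

Emit:
play_rows --dp '[[0,0,-0.002],[0,0,-0.002],[0,0,0.03],[0,0,0.06],[0.005,-0.03,0.06],[0.01,-0.07,0.06],[0.015,-0.11,0.06],[0.02,-0.15,0.06],[0.025,-0.19,0.06],[0.03,-0.23,0.06],[0.036,-0.27,0.06],[0.04,-0.3,0.06]]' --rot '[[0,0,0],[0,0,0],[0,0,0],[0,0,0],[0,0,0],[0,0,0],[0,0,0],[0,0,0],[0,0,0],[0,0,0],[0,0,0],[0,0,0]]' --jaw '[1,1,1,1,1,1,1,1,1,1,1,1]'

```text
t: 5.13
eef_pos: [0.5633, -0.1029, 0.3178]
orientation: [0.0, 0.997, -0.072, 0.0]
ft_force: [0.4, 0.2, -0.4]
opening: 0.002
gripper_force: 0.0
```

```bash
python3 - <<'E'
from h import *
c=cam('wrist'); save(c,'w2.png'); s=r.observe(); p=s['eef_pos']; print(s['t'],p,s['ft_force'])
T=Ro.from_quat(np.array(s['orientation'])[[1,2,3,0]]).as_matrix()
print('tip',proj(c,p+T@[0,0,.173])*1.5)
for n,X in dict(g=(.6185,-.129,.068),on=(.563,-.120,.077)).items(): print(n,proj(c,X)*1.5)
d=cam('scene'); cv2.imwrite('pics/s2.png',cv2.resize(d['im'][60:260,160:380,::-1],None,fx=3,fy=2.9))
E
```

```text
5.1833 [ 0.56371835 -0.10679156  0.31771736] [-1.6297661  -4.95400385  0.04636476]
tip [[399.46307768 365.84045987]]
g [[426.703932   168.19865159]]
on [[423.66620103 298.31737157]]
```

View pics/w2.png

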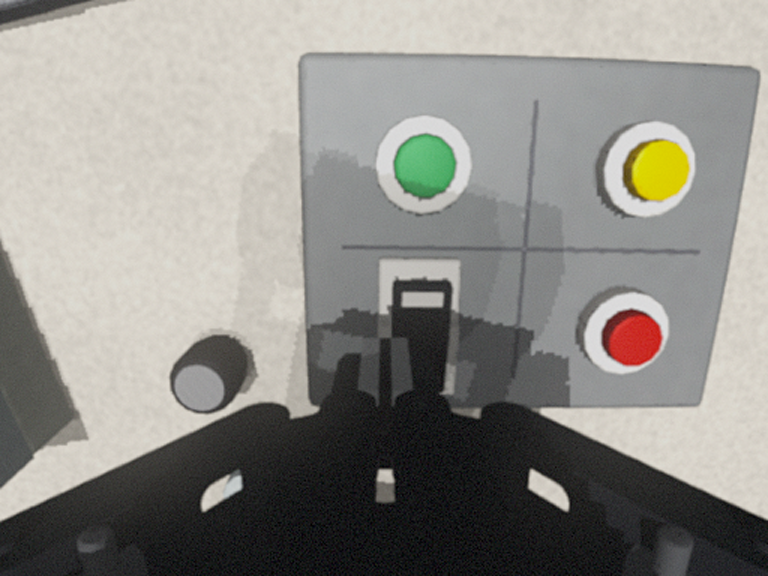

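View pics/s2.png

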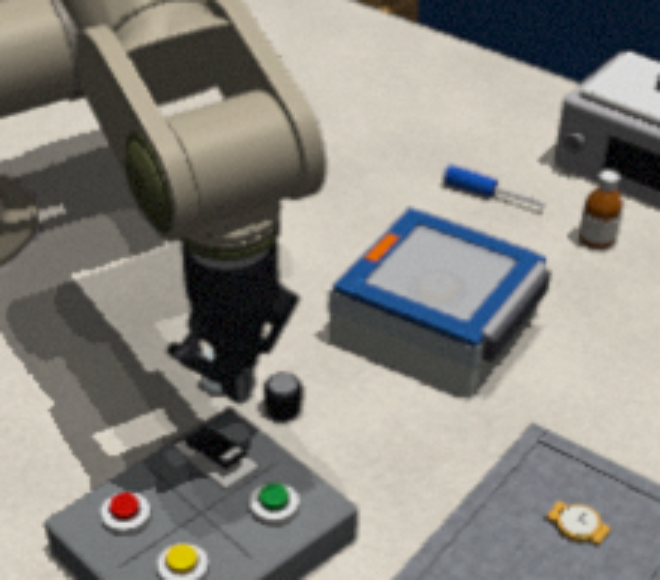

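The cover is shut, and the wrist view puts green at (425,165) and the bar at (423,299), within 1 mm of prediction. Next: align, then press the rocker.

Emit:
play_rows --dp '[[0.002,-0.021,0],[0.002,-0.021,0],[0.002,-0.021,-0.02],[0.002,-0.021,-0.04],[0.002,-0.021,-0.055],[0.002,-0.021,-0.063],[0.002,-0.021,-0.067],[0.002,-0.021,-0.07],[0.002,-0.021,-0.073],[0.002,-0.021,-0.076],[0.002,-0.021,-0.077]]' --rot '[[0,0,0],[0,0,0],[0,0,0],[0,0,0],[0,0,0],[0,0,0],[0,0,0],[0,0,0],[0,0,0],[0,0,0],[0,0,0]]' --jaw '[1,1,1,1,1,1,1,1,1,1,1]'

```text
t: 6.15
eef_pos: [0.5657, -0.1207, 0.2419]
orientation: [0.0, 0.997, -0.072, 0.001]
ft_force: [-1.3, 3.3, 12.3]
opening: 0.004
gripper_force: 6.4
```

Emit:
play_rows --dp '[[0,0,-0.001],[0,0,-0.002],[0,0,-0.003],[0,0,-0.003]]' --rot '[[0,0,0],[0,0,0],[0,0,0],[0,0,0]]' --jaw '[1,1,1,1]'

```text
t: 6.48
eef_pos: [0.5657, -0.1206, 0.2414]
orientation: [0.0, 0.997, -0.072, 0.002]
ft_force: [-7.7, 5.7, 27.4]
opening: 0.0
gripper_force: 12.7
```

Emit:
play_rows --dp '[[0,0,0.02],[0.0,0,0.04],[0.0,0,0.06],[-0.02,0,0.08],[-0.04,0.0,0.08],[-0.05,0,0.08],[-0.05,0,0.08]]' --rot '[[0,0,0],[0,0,0],[0,0,0],[0,0,0],[0,0,0],[0,0,0],[0,0,0]]' --jaw '[1,1,1,1,1,1,1]'

```text
t: 7.07
eef_pos: [0.514, -0.1208, 0.3183]
orientation: [0.0, 0.997, -0.072, -0.0]
ft_force: [-0.3, -0.4, 0.1]
opening: -0.001
gripper_force: 0.0
```

```bash
python3 - <<'E'
from h import *
s=r.observe(); print(s['t'],s['eef_pos'])
c=cam('wrist'); d=cam('side')
print('g',proj(c,(.6185,-.129,.068))*1.5,'bar if off/on',proj(c,[(.563,-.120,.078),(.563,-.120,.068)])*1.5)
a=cv2.resize(c['im'][:,:,::-1],(500,375)); b=cv2.resize(d['im'][150:200,225:305,::-1],(300,188))
o=np.zeros((600,800,3),np.uint8); o[:375,:500]=a; o[:188,500:]=b
o[376:600,:500]=cv2.resize(c['im'][120:240,160:400,::-1],(500,224)); cv2.imwrite('pics/w3.png',o)
E
```

```text
7.0667 [ 0.51398332 -0.1207651   0.31825984]
g [[369.0192538   54.23227928]] bar if off/on [[366.98352178 192.93884027]
 [367.74581923 190.81749118]]
```

View pics/w3.png

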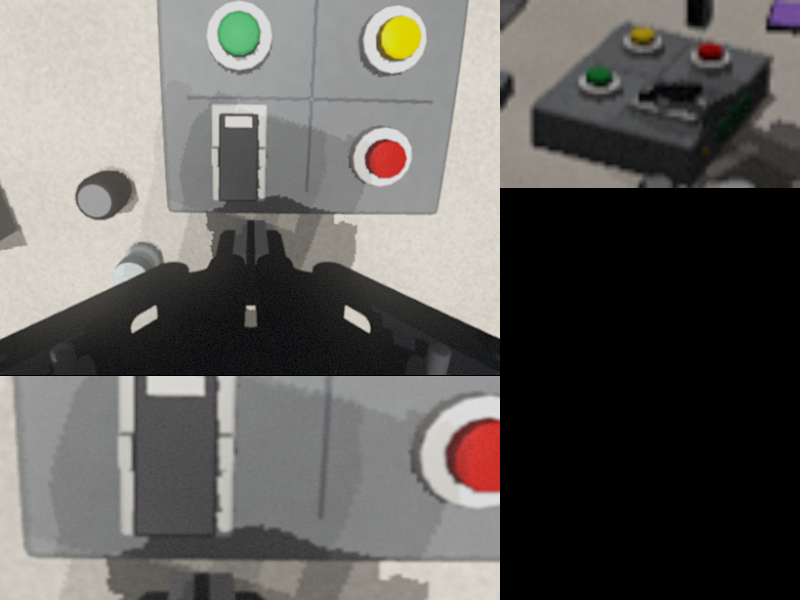

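The rocker is over to on: its off end now stands up over the near plate edge. Green appears at (239,34), as predicted, so I press it.

Emit:
play_rows --dp '[[0.03,-0.003,0],[0.07,-0.006,0],[0.104,-0.008,0],[0.104,-0.008,0],[0.104,-0.008,-0.03],[0.104,-0.008,-0.055],[0.104,-0.008,-0.07],[0.104,-0.008,-0.077],[0.104,-0.008,-0.081],[0.104,-0.008,-0.084],[0.104,-0.008,-0.084],[0.104,-0.008,-0.084]]' --rot '[[0,0,0],[0,0,0],[0,0,0],[0,0,0],[0,0,0],[0,0,0],[0,0,0],[0,0,0],[0,0,0],[0,0,0],[0,0,0],[0,0,0]]' --jaw '[1,1,1,1,1,1,1,1,1,1,1,1]'

```text
t: 8.17
eef_pos: [0.619, -0.1283, 0.2389]
orientation: [0.0, 0.997, -0.071, -0.001]
ft_force: [-22.1, 7.3, 39.2]
opening: -0.001
gripper_force: 19.6
```

```bash
python3 - <<'E'
from h import *
s=r.observe(); print(s['t'],s['eef_pos'],s['ft_force'],s['ft_torque'])
q=s['orientation']; T=Ro.from_quat(np.array(q)[[1,2,3,0]]).as_matrix(); print(T[:,2])
c=cam('wrist'); d=cam('side'); e=cam('scene')
o=np.zeros((600,800,3),np.uint8)
o[:300,:400]=cv2.resize(c['im'][:,:,::-1],(400,300)); o[:300,400:]=cv2.resize(d['im'][135:210,215:315,::-1],(400,300),interpolation=2)
o[300:,:400]=cv2.resize(e['im'][180:285,170:310,::-1],(400,300),interpolation=2)
o[300:,400:]=cv2.resize(c['im'][150:300,156:356,::-1],(400,300),interpolation=2); cv2.imwrite('pics/p4.png',o)
s=r.observe(); print(s['t'],s['eef_pos'],s['ft_force'])
E
```

```text
8.1667 [ 0.6190363  -0.12829843  0.23885959] [-22.14104125   7.33380199  39.18612165] [1.22504542e+00 3.98524451e+00 3.73007121e-03]
[-1.29356162e-03 -3.11397621e-04 -9.99999115e-01]
8.3167 [ 0.61901836 -0.12828462  0.23885634] [-21.33550202   7.52973972  38.49154694]
```

View pics/p4.png

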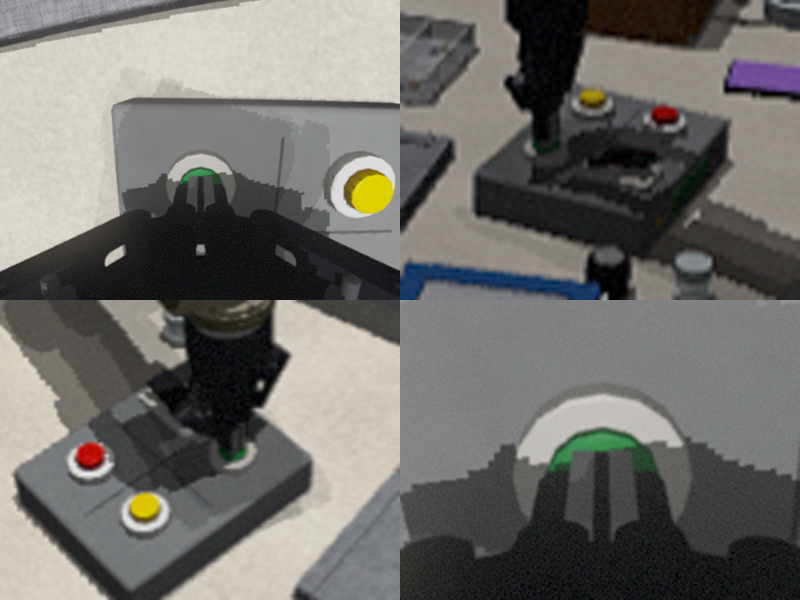

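The fingertips sit on the green key at a hard stop (39 N), and the key looks flush with its collar. I'll lift off, then for certainty re-press the rocker farther out and the key once more.

Emit:
play_rows --dp '[[0,0,0.02],[0,0,0.05],[-0.03,0.004,0.06],[-0.049,0.007,0.06],[-0.049,0.007,0.05],[-0.049,0.007,0.025],[-0.049,0.007,0.013],[-0.049,0.007,0.008],[-0.049,0.007,0.005],[-0.049,0.007,0.004],[-0.049,0.007,0.004]]' --rot '[[0,0,0],[0,0,0],[0,0,0],[0,0,0],[0,0,0],[0,0,0],[0,0,0],[0,0,0],[0,0,0],[0,0,0],[0,0,0]]' --jaw '[1,1,1,1,1,1,1,1,1,1,1]'

```text
t: 9.23
eef_pos: [0.571, -0.1219, 0.2404]
orientation: [0.0, 0.997, -0.072, 0.001]
ft_force: [-7.4, 1.9, 21.6]
opening: -0.001
gripper_force: 9.8
```

Emit:
play_rows --dp '[[0,0,0.02],[0,0,0.05],[0.03,-0.004,0.06],[0.049,-0.007,0.06],[0.049,-0.007,0.06],[0.049,-0.007,0.03],[0.049,-0.007,0.01],[0.049,-0.007,0.003],[0.049,-0.007,0.002],[0.049,-0.007,0.002]]' --rot '[[0,0,0],[0,0,0],[0,0,0],[0,0,0],[0,0,0],[0,0,0],[0,0,0],[0,0,0],[0,0,0],[0,0,0]]' --jaw '[1,1,1,1,1,1,1,1,1,1]'

```text
t: 10.07
eef_pos: [0.6192, -0.1287, 0.2402]
orientation: [-0.0, 0.997, -0.072, -0.001]
ft_force: [-3.5, 1.5, 4.3]
opening: -0.001
gripper_force: 2.2
```

```bash
python3 - <<'E'
from h import *
import pickle
print(r.observe()['eef_pos'],r.observe()['ft_force']); pickle.dump(cam('wrist'),open('k1.pkl','wb'))
E
```

```text
[ 0.61919053 -0.12865788  0.24018028] [-3.54533395  1.50591344  4.29146464]
```

Emit:
play_rows --dp '[[0,0,-0.001],[0,0,-0.002],[0,0,-0.002]]' --rot '[[0,0,0],[0,0,0],[0,0,0]]' --jaw '[1,1,1]'

```text
t: 10.37
eef_pos: [0.6193, -0.1287, 0.2393]
orientation: [0.0, 0.997, -0.072, 0.0]
ft_force: [-6.6, 2.2, 13.1]
opening: -0.001
gripper_force: 6.5
```

Emit:
play_rows --dp '[[0,0,-0.001],[0,0,-0.002],[0,0,-0.002]]' --rot '[[0,0,0],[0,0,0],[0,0,0]]' --jaw '[1,1,1]'

```text
t: 10.62
eef_pos: [0.6193, -0.1286, 0.2391]
orientation: [0.0, 0.997, -0.072, 0.0]
ft_force: [-11.9, 4.0, 26.6]
opening: -0.001
gripper_force: 12.9
```

Emit:
play_rows --dp '[[0,0,0.003],[0,0,0.005],[0,0,0.005],[0,0,0.005]]' --rot '[[0,0,0],[0,0,0],[0,0,0],[0,0,0]]' --jaw '[1,1,1,1]'

```text
t: 10.95
eef_pos: [0.6194, -0.1288, 0.2409]
orientation: [0.0, 0.997, -0.072, 0.0]
ft_force: [-0.4, 0.9, 3.5]
opening: 0.001
gripper_force: 2.0
```

Emit:
play_rows --dp '[[0,0,0.001],[0,0,0.001],[0,0,0.001]]' --rot '[[0,0,0],[0,0,0],[0,0,0]]' --jaw '[1,1,1]'

```text
t: 11.2
eef_pos: [0.6194, -0.1288, 0.2417]
orientation: [0.0, 0.997, -0.072, 0.0]
ft_force: [0.1, 0.2, 4.1]
opening: 0.001
gripper_force: 1.8
```

Emit:
play_rows --dp '[[0,0,0.002],[0,0,0.002],[0,0,0.002]]' --rot '[[0,0,0],[0,0,0],[0,0,0]]' --jaw '[1,1,1]'

```text
t: 11.45
eef_pos: [0.6193, -0.1288, 0.2437]
orientation: [0.0, 0.997, -0.072, 0.0]
ft_force: [0.8, 1.4, 2.0]
opening: -0.001
gripper_force: 1.2
```

Emit:
play_rows --dp '[[0,0,0.002],[0,0,0.002],[0,0,0.002]]' --rot '[[0,0,0],[0,0,0],[0,0,0]]' --jaw '[1,1,1]'

```text
t: 11.7
eef_pos: [0.6191, -0.1289, 0.2455]
orientation: [-0.0, 0.997, -0.072, -0.0]
ft_force: [0.1, -0.1, 1.3]
opening: 0.002
gripper_force: 0.7
```

Emit:
play_rows --dp '[[0,0,0.003],[0,0,0.003],[0,0,0.003]]' --rot '[[0,0,0],[0,0,0],[0,0,0]]' --jaw '[1,1,1]'

```text
t: 11.95
eef_pos: [0.6192, -0.1288, 0.2487]
orientation: [0.0, 0.997, -0.072, -0.0]
ft_force: [0.5, -0.4, 0.3]
opening: 0.001
gripper_force: 0.0
```

Force and height confirm about 6 mm of key travel down to a hard stop. I lift clear, let it settle and hand in.

Emit:
play_rows --dp '[[0,0,0.02],[0,0,0.05],[0,0,0.08],[0,0,0.1],[0,0,0.1],[0,0,0.1],[0,0,0.1]]' --rot '[[0,0,0],[0,0,0],[0,0,0],[0,0,0],[0,0,0],[0,0,0],[0,0,0]]' --jaw '[1,1,1,1,1,1,1]'

```text
t: 12.53
eef_pos: [0.6191, -0.1288, 0.3475]
orientation: [-0.0, 0.997, -0.072, -0.001]
ft_force: [-0.3, 1.0, -0.9]
opening: -0.002
gripper_force: 0.0
```

```bash
python3 - <<'E'
from h import *
c=cam('wrist'); d=cam('scene')
o=np.zeros((430,800,3),np.uint8); o[:300,:400]=cv2.resize(c['im'][:,:,::-1],(400,300)); o[:,400:]=cv2.resize(d['im'][70:285,170:370,::-1],(400,430),interpolation=2); cv2.imwrite('pics/end.png',o)
E
```

```text
(no output)
```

View pics/end.png

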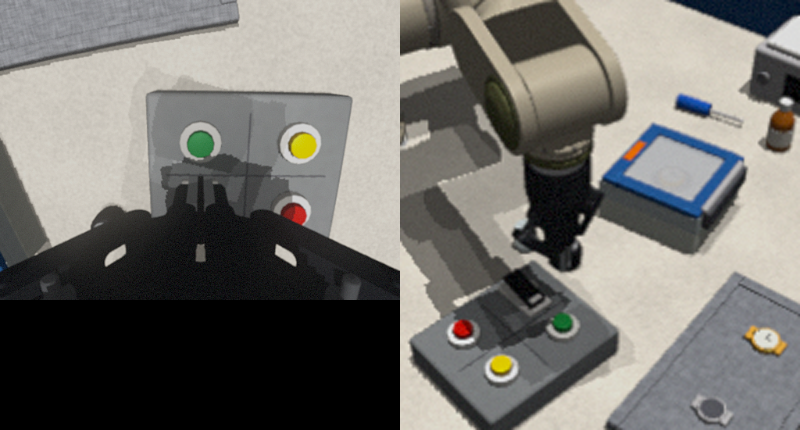

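The cover is shut, the rocker is on with its bar end down at (530,300), and green is up at (563,322).

```bash
python3 -c "
from cell import r
print(r.hand_in())"
```

```text
the job is handed in; nothing more can be done
None
```

I shut the cover, pressed the rocker to on, then pressed the green key fully down and released it; the last pictures show all three as required, and the job is handed in (the hand-in call returned no verdict).

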